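Clamp a plaster mould in the quick-action press

ROBOT

A 6-joint arm with a two-finger parallel gripper is mounted at the origin on the work surface. World frame = base frame: x ahead of the robot, y to its left, z up, the work surface at z = 0. Lengths are in m, angles in rad, forces in N, time in s.
With the tool pointing down it reaches from about 0.375 to 0.9 m from the base axis. Payload 3.1 kg.
Tool frame: the origin (TCP) lies midway between the tips of the shut fingers; the grasp point (between the pads) lies 19 mm behind it; x points along the fingers, y is the direction in which the jaws open and shut, and the axes are right-handed (so a half turn about x gives the same grasp; the last joint's range is limited). The gripper opens to 85 mm and grips with 20 to 120 N. Pads are 22 mm wide; open, the fingers measure 114 mm over their backs; the gripper's body (76 mm by 85 mm) begins 54 mm behind the grasp point. The pads swing forward as they close: fully open they stand 13 mm farther back than shut.
Start: joints at [-1.52, 0.527, 1.433, -0, 1.181, -0.178], TCP at [0.142, -0.609, 0.231] pointing down, gripper open.
Joint ranges: [-3.08, 3.08], [-0.75, 2.2], [0.22, 2.44], [-1.43, 4.57], [0, 2.65], [-2.85, 2.85]. Speed limits (rad/s): [2.79, 2.79, 3.14, 3.14, 3.14, 3.14].

INTERFACE

Orientations are given as a unit quaternion [x, y, z, w].
In Python, from station import manip gives the robot as it stands.
- The arm moves only by the tool carry_out, never from a script. Its argument "commands" is a list that holds one entry, the list of rows, each a list of 7 numbers: the shift along the tool's x, y, z in units of 25 mm (1.0 is 25 mm), then the turn, a rotation vector about the tool's x, y, z in units of 5 degrees (1.0 is 5 degrees), then the finger opening in mm, from 0 to 85.4. A call has exactly 5 rows; each row is the pose to reach, as a shift and turn from the pose commanded when the call began, along the tool's axes at that moment; what a row does not reach only later rows make up. A row lasts 1/10 s, in which the tool goes at most 50 mm and 8.59 degrees, less where a joint would pass 70% of its speed; a pose out of reach is approached as far as the arm can. A call with a gripper value outside its range is refused whole. The fingers move at their own pace and stop on an object; "force" is the grip in N (left out, the last holds). Time passes only in rows, so rows that repeat a pose let the fingers close, or fill a call up. It gives the time, the measured TCP pose, the force and the opening at its end, in the units of the state.
- manip.sense(): the state, without advancing time (a new reading comes with each control period).
- manip.snapshot(name): name is "scene" or "side" or "wrist"; returns a dict with "image" (480x640x3 uint8, red, green, blue), "fx", "fy", "cx", "cy" (pixels), "k1" (the pictures are not rectified: a ray, as slopes to the right and down, at radius r is drawn at 1 + k1 r^2 times it, then the intrinsics apply), "rvec" (rotation vector, rad) and "tvec" (3), from world to camera coordinates, as OpenCV has them. Camera axes: x right, y down, z forward; pixel columns grow to the right and rows downward; lengths in m; the calibration is good to about 2 mm. A picture is of the moment at which its call begins. There is no depth.
- manip.sign_off(): hands the job in, once; it reports no verdict.
The state is a dict: "t": time; "q": joint angles; "qd": joint speeds; "tau": joint torques, N m; "tcp_pos": TCP position; "tool_rot": TCP orientation; "force": force on the tool from outside, world axes, zero at the start; "ft_torque": the same for the moment, N m; "finger_gap": opening from 0.0 (shut) to 1.0 (fully open).
Only numpy, scipy, OpenCV 4.12 (cv2) and the standard library are available. Lean on these libraries where they do the work, as an engineer would, in place of code of your own. Each camera call takes 0.05 s, during which the arm holds its last target.

TASK

Gently push the plaster mould along the bed of the small press until it is fully home against the back stop, then turn the winged knob clockwise to bring the rubber foot down on it. Tighten until the foot holds the mould snugly, with about 14 N (the knob turns noticeably harder than when running free) and no more, as plaster cracks; keep the gripper off the steel guard plate right beside the wings, disturb nothing else, and let go.

Things in the scene. Friction and masses are not known exactly. Their poses are not given: they have to be found in the camera images.
- frame: The press: grey painted C-shaped cast frame fixed to the table; column at the back (x 48 to 78 mm, 90 mm wide), bridge reaching forward from it over the bed (x -25 to 78 mm, 44 mm wide, z 115 to 140 mm), carrying knob and foot. Origin on the table straight below the knob's axis; x from the open front to the column, z up.
- knob_grip (a point): On the knob's vertical axis, 174 mm up. Knob: aluminium butterfly, flat two-winged bar 60 mm long, 10 mm thick, 156 to 186 mm above the table (at its middle only to 176), on a 20 mm hub over a 30 mm collar (top at 148 mm). The point turns with it: x along the wings, y across their thickness, z up. Grip across the thickness at the middle.
- knob (a joint): Turn of the knob, rad; clockwise from above is + and lowers the foot 8 mm per rad. At 0 the wings point 0.6 rad counter-clockwise of the frame's x. Range -0.1 to 3.4; keeps its height, stays where left. Running free takes about 0.22 N m; each newton on the mould adds 0.008 N m (14 N: 0.11 more), growing roughly 55 N per rad.
- guard: Steel guard plate upright on the bridge behind the knob, 90 mm wide (y), front face 36 mm from the knob's axis on the frame's +x side, 6 mm beyond the wing tips; 140 to 182 mm above the table. Same origin and axes as the frame. Fingers opened wide beside the wings would strike it; it bears 10 N at most.
- bed: Fixed plywood bed, 266 x 150 mm (x -220 to 46 mm), top 20 mm above the table; two aluminium side rails (14 mm high, 88 mm apart, x -45 to 35 mm, flared to 110 mm apart at x -103 mm) and a back stop (face at x 35 mm, 90 mm wide, 34 mm high). Same origin and axes as the frame.
- home (a point): Point on the bed's top where the middle of the mould's underside is when the mould is fully home: touching the back stop, between the rails. 25 mm in front of the knob's axis. Axes as the bed's.
- mould: Closed two-part plaster mould, loose off-white block 120 mm long (x), 80 wide (y), 55 high, 0.5 to 0.9 kg, on the bed 95 to 125 mm short of home. Origin at the middle of its underside; x along its length towards the back stop (end facing the robot at x -60 mm). The rails leave it 4 mm either side; pushed in off-centre it binds on their flares. Plaster: about 10 N slides it home, over 35 N breaks it.
- press_point (a point): Where the foot meets the mould: fixed point on the knob's axis, 75 mm above the table, at the top of the mould when home. The foot is a 32 mm round rubber foot hanging below the bridge; its setting differs each time: with the knob joint at 0 its underside is 9.5 to 16.5 mm above this point, so only feel tells when it bears.
- pot_tall: Unfired terracotta-coloured pot, 84 mm across, 115 mm high; bystander, leave alone. Origin under its centre.
- pot_low: Unfired low pot, 90 mm across, 75 mm high; bystander.
- bowl: White bowl, 100 mm across, 45 mm high; bystander.
- brush: Wooden brush lying on the table; bystander.
- jar: Amber glass jar, black cap, 60 mm across, 85 mm high; bystander.
- rib: Flat wooden shaping rib, 90 x 45 x 6 mm; bystander.
Not all that is in view belongs to the job. What is shaped like the mould but green is not meant.

How it is judged:
On the way, in this order (a step that is already met when the one before it is completed fails the run):
1. the mould is fully home against the back stop, and the foot is not yet on it (x of mould in the frame of home above -0.004 m and horizontal distance between mould and home below 0.008 m and angle between the x axis of mould and the x axis of bed, either way round below 0.1 rad and angle between mould's own z axis and vertical below 0.05 rad and contact force between frame and mould below 1 N), for 0.2 s.
2. the foot bears on the mould, which is still home, with 6 to 22 N (x of mould in the frame of home above -0.004 m and horizontal distance between mould and home below 0.008 m and angle between the x axis of mould and the x axis of bed, either way round below 0.1 rad and angle between mould's own z axis and vertical below 0.05 rad and contact force between frame and mould between 6 and 22 N), for 0.3 s.
At the end, for the whole second after the job is handed in: The mould stands upright, within 4 mm of the back stop and 8 mm of its home point, in line with the bed within 0.1 rad, and the foot of the press bears on it with 6 to 22 N; mould and knob are at rest (all of step 2 and linear speed of mould below 0.01 m/s and velocity of joint knob below 0.05 rad/s); the robot touches nothing.
It fails at once if the foot presses the plaster mould with more than 28 N (contact force between frame and mould above 28 N).
It fails at once if the gripper pushes the plaster mould with more than 35 N (contact force between the fingers and mould above 35 N).
It fails at once if the robot presses the guard plate with more than 10 N (contact force between any of the fingers, the arm and guard above 10 N).
It fails at once if the mould is tipped (angle between mould's own z axis and vertical above 0.2 rad).
It fails at once if a bystander is moved by more than 30 mm (distance of any of pot_tall, pot_low, bowl, brush, jar, rib from where it was at the start of the episode above 0.03 m).
It also fails if it takes over 72 s, if anything falls off the work surface, if the arm or the gripper's body presses on something with over 40 N, if the wrist force passes 120 N, or if a joint passes its speed limit or range.

## Working session

There is one attempt and no reset: what is moved stays moved. The work goes in short steps, Python scripts to look and compute and a tool call to move; the robot and the scene stay as the last step left them, time stands still between calls to the robot, and variables do not carry over. Pictures are saved under pics/ and viewed, and the job is handed in when it is done.

Besides the shell and the picture viewer there is one more tool, called after "Emit:" in YAML: its name, and indented under it one key for each argument. carry_out: Moves the arm, as the interface text tells. Its arguments: {"type":"object","properties":{"commands":{"type":"array"},"force":{"type":"number"}},"required":["commands"]}

```bash
ls; mkdir -p pics; python3 - <<'E'
from station import manip
import cv2
print(manip.sense())
for n in ["scene","side","wrist"]:
    s=manip.snapshot(n); cv2.imwrite(f"pics/{n}0.png",s["image"][:,:,::-1])
    print(n,{k:v for k,v in s.items() if k!="image"})
E
```

```text
pics
{'t': 0.0, 'q': array([-1.51952383e+00,  5.28443020e-01,  1.43393730e+00, -5.43508577e-05,
        1.18141305e+00, -1.78502969e-01]), 'qd': array([-0.00033644,  0.00099772,  0.001208  , -0.00116273,  0.00065938,
        0.00102324]), 'tau': array([-9.51750917e-04, -4.42342615e+01, -1.78026563e+01, -1.70161447e-04,
        8.55073653e-03, -1.26412630e-05]), 'tcp_pos': array([ 0.14232286, -0.60781903,  0.23033673]), 'tool_rot': array([ 0.70247576,  0.08184414, -0.7024123 ,  0.08028889]), 'force': array([-0.26191954, -0.37769002,  0.19785944]), 'ft_torque': array([-1.37917781e-02,  4.05498265e-02,  2.59763496e-05]), 'finger_gap': 1.0000329165853188}
scene {'fx': 523.9250972135387, 'fy': 523.9250972135387, 'cx': 315.3818360287373, 'cy': 238.02025464639, 'k1': 0.04757346426955982, 'rvec': array([ 1.15298026,  2.60238548, -0.70442463]), 'tvec': array([ 0.34651862, -0.28226355,  1.28184857])}
side {'fx': 532.542003611472, 'fy': 532.542003611472, 'cx': 320.2007634988192, 'cy': 237.3817322959038, 'k1': 0.05417598133248334, 'rvec': array([ 2.42666194, -0.17304658,  0.04220787]), 'tvec': array([-0.54468471,  0.17057599,  1.04226898])}
wrist {'fx': 394.52597783151253, 'fy': 394.52597783151253, 'cx': 318.0115692536325, 'cy': 239.23981202449326, 'k1': -0.06160948470530707, 'rvec': array([-2.27847464,  1.80819621,  0.26044967]), 'tvec': array([-0.62509019, -0.035514  ,  0.37950848])}
```

View pics/scene0.png

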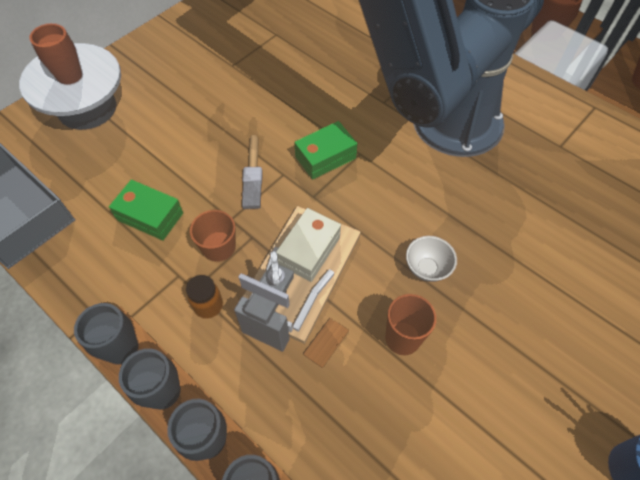

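View pics/side0.png

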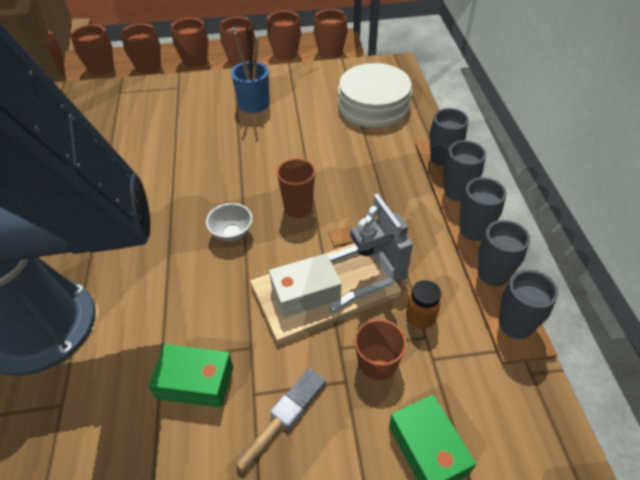

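View pics/wrist0.png

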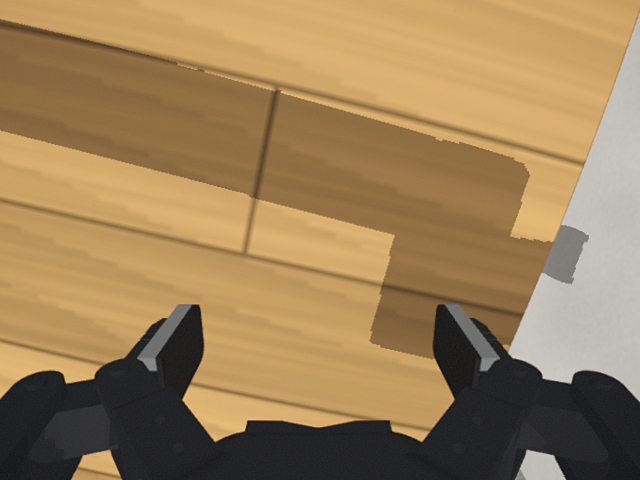

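The scene view has the white mould at about (308,243), the press at (265,310) and the knob at (273,265). Side view: mould (305,282), knob (370,225). The wrist view only shows bare table. I'll enlarge both.

```bash
python3 - <<'E'
import cv2
a=cv2.imread("pics/scene0.png")[190:370,200:380]; cv2.imwrite("pics/sc_c.png",cv2.resize(a,None,fx=4,fy=3.3333 if 0 else 4,interpolation=cv2.INTER_CUBIC)[:600,:720])
a=cv2.imread("pics/scene0.png")[200:350,220:370]; cv2.imwrite("pics/sc_c.png",cv2.resize(a,None,fx=4,fy=4,interpolation=cv2.INTER_CUBIC))
a=cv2.imread("pics/side0.png")[190:340,240:440]; cv2.imwrite("pics/si_c.png",cv2.resize(a,None,fx=4,fy=4,interpolation=cv2.INTER_CUBIC))
E
```

```text
(no output)
```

View pics/sc_c.png

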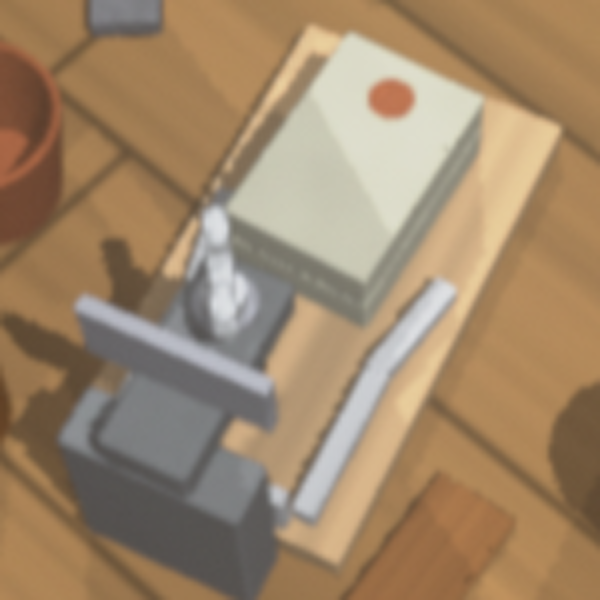

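View pics/si_c.png

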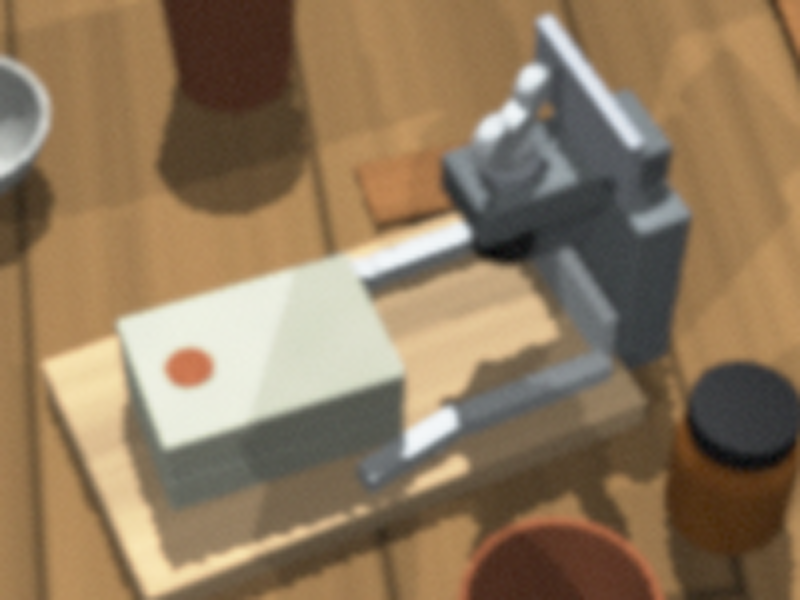

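```bash
cat > h.py <<'E'
import numpy as np, cv2
from scipy.optimize import least_squares
def cam(s): return {k:s[k] for k in ("fx","fy","cx","cy","k1","rvec","tvec")}
def proj(c,P):
    P=np.atleast_2d(P).astype(float)
    K=np.array([[c["fx"],0,c["cx"]],[0,c["fy"],c["cy"]],[0,0,1]])
    return cv2.projectPoints(P,c["rvec"],c["tvec"],K,np.array([c["k1"],0,0,0.]))[0][:,0]
def place(p,L):
    L=np.atleast_2d(L); c,s=np.cos(p[2]),np.sin(p[2])
    return np.c_[p[0]+c*L[:,0]-s*L[:,1],p[1]+s*L[:,0]+c*L[:,1],L[:,2]]
def fit(obs,p0):
    # obs: list of (cam, local xyz, uv)
    f=lambda p: np.concatenate([proj(c,place(p,l))[0]-uv for c,l,uv in obs])
    r=least_squares(f,p0,loss="soft_l1"); return r.x,f(r.x).reshape(-1,2)
E
python3 - <<'E'
from h import *
from station import manip
import pickle
cs={n:cam(manip.snapshot(n)) for n in("scene","side")}
pickle.dump(cs,open("cams.pkl","wb"))
A=lambda x,y:(220+(x-1.5)/4,200+(y-1.5)/4)
B=lambda x,y:(240+(x-1.5)/4,190+(y-1.5)/4)
S,D=cs["scene"],cs["side"]
for c in cs.values():
    R=cv2.Rodrigues(c["rvec"])[0]; print("campos",-R.T@c["tvec"])
z=.075;m=[]
for l,a,b in [((-.06,.04),(482,100),(118,322)),((-.06,-.04),(350,33),(167,447)),((.06,.04),(365,283),(352,257)),((.06,-.04),(230,207),(403,377))]:
    m+=[(S,(*l,z),A(*a)),(D,(*l,z),B(*b))]
# mould height is bed 0.02+.055
p,r=fit(m,[.5,-.1,0.]); print("mould",p,r.round(1).tolist())
f=[(S,(-.22,-.075,.02),A(312,25)),(S,(-.22,.075,.02),A(562,125)),(D,(-.22,.075,.02),B(43,365)),(D,(-.22,-.075,.02),B(150,597)),(D,(.046,-.075,.02),B(645,403)),(S,(.046,.075,.02),A(338,568)),
(D,(-.025,.022,.14),B(443,160)),(D,(-.025,-.022,.14),B(478,212)),(S,(-.025,.022,.14),A(298,285)),
(D,(.036,.045,.182),B(540,18)),(D,(.036,-.045,.182),B(636,148)),(S,(.036,.045,.182),A(272,390)),(S,(.036,-.045,.182),A(85,297))]
q,r=fit(f,p); print("frame",q,r.round(1).tolist())
c,s=np.cos(q[2]),np.sin(q[2]); d=p[:2]-q[:2]
print("mould in frame",c*d[0]+s*d[1],-s*d[0]+c*d[1],p[2]-q[2])
E
```

```text
campos [0.8897044  0.34307836 0.96623338]
campos [ 0.47895842 -0.62014238  0.89337812]
mould [ 0.51711108 -0.01679653  0.20439067] [[0.9, 0.5], [-1.5, -0.0], [-0.4, 0.3], [-1.8, 1.5], [-0.7, 1.2], [-1.4, -0.6], [-2.4, 1.4], [0.3, 0.5]]
frame [0.64218043 0.02217307 0.28750878] [[-1.1, 0.9], [0.1, 1.7], [-1.0, -0.4], [-0.9, 1.2], [0.5, -0.1], [-0.2, 1.1], [-1.4, -1.3], [0.5, 1.9], [-0.6, 1.4], [-1.4, 0.8], [-1.6, 0.6], [0.5, -0.6], [-0.9, 1.1]]
mould in frame -0.13098604592258192 -0.001904845614887976 -0.08311810561354152
```

```bash
cat >> h.py <<'E'
from scipy.spatial.transform import Rotation as Ro
F=np.array([0.6422,0.0222,0.2875])
def toolrot(yaw):  # tool x down, tool y at world yaw
    y=np.array([np.cos(yaw),np.sin(yaw),0]); x=np.array([0,0,-1.]); return Ro.from_matrix(np.c_[x,y,np.cross(x,y)])
def delta(s,pos,yaw):
    R0=Ro.from_quat(s["tool_rot"]); d=R0.inv().apply(np.array(pos)-s["tcp_pos"])/.025
    r=np.degrees((R0.inv()*toolrot(yaw)).as_rotvec())/5
    return d.round(3),r.round(3)
def fpos(x,y,z,F=F): return place(F,[[x,y,z]])[0]
def info(s):
    R=Ro.from_quat(s["tool_rot"]).as_matrix()
    c,sn=np.cos(F[2]),np.sin(F[2]); d=s["tcp_pos"][:2]-F[:2]
    print("t %.2f tcp"%s["t"],s["tcp_pos"].round(4),"inframe",[round(c*d[0]+sn*d[1],4),round(-sn*d[0]+c*d[1],4)],"yyaw %.3f"%np.arctan2(R[1,1],R[0,1]),"xdir",R[:,0].round(3),"F",s["force"].round(2),"T",s["ft_torque"].round(3),"gap %.3f"%s["finger_gap"],"q",s["q"].round(3))
E
python3 - <<'E'
from h import *
from station import manip
s=manip.sense();info(s)
c=manip.snapshot("wrist");R=cv2.Rodrigues(c["rvec"])[0]
R0=Ro.from_quat(s["tool_rot"]);print("cam in tool",R0.inv().apply(-R.T@c["tvec"]-s["tcp_pos"]),"cam fwd in tool",R0.inv().apply(R[2]))
for yaw in (F[2]+np.pi/2,F[2]-np.pi/2): print(yaw,delta(s,fpos(-.25,0,.2),yaw),toolrot(yaw).as_matrix()[:,2])
E
```

```text
t 0.25 tcp [ 0.1424 -0.6082  0.2308] inframe [np.float64(-0.6581), np.float64(-0.4628)] yyaw -1.341 xdir [-0.     0.001 -1.   ] F [-0.25  0.31  0.09] T [ 0.058 -0.036 -0.044] gap 1.001 q [-1.519  0.528  1.433 -0.     1.181 -0.179]
cam in tool [-0.14277192  0.00113411 -0.07160588] cam fwd in tool [ 9.59837435e-01 -8.84639386e-06  2.80556764e-01]
1.8582963267948966 (array([  1.255, -19.422, -15.229]), array([3.5339e+01, 1.7000e-02, 3.0000e-03])) [9.58955761e-01 2.83555724e-01 5.55111512e-17]
-1.2832963267948965 (array([  1.255, -19.422, -15.229]), array([-0.661, -0.002,  0.011])) [-9.58955761e-01 -2.83555724e-01 -1.21430643e-17]
```

Emit:
carry_out:
  commands:
    - [[0, -1.3, -1.3, -1.6, 0, 0, 60], [0, -2.6, -2.6, -3.2, 0, 0, 60], [0, -3.9, -3.9, -4.8, 0, 0, 60], [0, -5.2, -5.2, -6.4, 0, 0, 60], [0, -6.5, -6.5, -8, 0, 0, 60]]

```text
t: 0.8
tcp_pos: [0.2643, -0.4118, 0.2314]
tool_rot: [0.632, 0.318, -0.631, 0.318]
force: [0.7, -0.8, -0.2]
finger_gap: 0.702
```

```bash
cat > st.py <<'E'
import sys
from h import *
from station import manip
s=manip.sense();info(s)
if len(sys.argv)>4:
    a=list(map(float,sys.argv[1:5])); print(delta(s,fpos(*a[:3]),a[3]))
E
python3 st.py -.24 0 .2 1.858
```

```text
t 0.80 tcp [ 0.2643 -0.4118  0.2314] inframe [np.float64(-0.4855), np.float64(-0.309)] yyaw -0.638 xdir [ 0. -0. -1.] F [ 0.73 -0.78 -0.2 ] T [ 0.049 -0.023  0.024] gap 0.702 q [-1.229  0.346  1.766  0.     1.03  -0.592]
(array([  1.254,  -3.966, -15.279]), array([-2.86e+01,  6.00e-03, -1.00e-03]))
```

Emit:
carry_out:
  commands:
    - [[0, -0.3, -1.2, -1.6, 0, 0, 60], [0, -0.6, -2.4, -3.2, 0, 0, 60], [0, -0.9, -3.6, -4.8, 0, 0, 60], [0, -1.2, -4.8, -6.4, 0, 0, 60], [0, -1.5, -6, -8, 0, 0, 60]]

```text
t: 1.3
tcp_pos: [0.3239, -0.2697, 0.2315]
tool_rot: [0.485, 0.515, -0.485, 0.515]
force: [0.8, -0.4, 1.3]
finger_gap: 0.702
```

```bash
python3 st.py -.24 0 .2 1.858
```

```text
t 1.30 tcp [ 0.3239 -0.2697  0.2315] inframe [np.float64(-0.388), np.float64(-0.1896)] yyaw 0.061 xdir [ 0. -0. -1.] F [ 0.77 -0.45  1.34] T [-0.033 -0.028 -0.065] gap 0.702 q [-0.961  0.253  1.917  0.     0.971 -1.022]
(array([ 1.257,  4.063, -8.722]), array([-2.0595e+01,  7.0000e-03,  2.0000e-03]))
```

Emit:
carry_out:
  commands:
    - [[0, 0.3, -0.8, -1.6, 0, 0, 60], [0, 0.6, -1.6, -3.2, 0, 0, 60], [0, 0.9, -2.4, -4.8, 0, 0, 60], [0, 1.2, -3.2, -6.4, 0, 0, 60], [0, 1.5, -4, -8, 0, 0, 60]]

```text
t: 1.8
tcp_pos: [0.3557, -0.168, 0.2315]
tool_rot: [0.279, 0.649, -0.279, 0.65]
force: [0.7, -0.1, -0.9]
finger_gap: 0.704
```

```bash
python3 st.py -.24 0 .2 1.858
```

```text
t 1.80 tcp [ 0.3557 -0.168   0.2315] inframe [np.float64(-0.3287), np.float64(-0.1012)] yyaw 0.759 xdir [ 0. -0. -1.] F [ 0.65 -0.13 -0.91] T [-0.023 -0.027  0.038] gap 0.704 q [-0.727  0.214  1.977  0.     0.95  -1.487]
(array([ 1.259,  4.999, -1.995]), array([-1.2593e+01,  6.0000e-03,  2.0000e-03]))
```

Emit:
carry_out:
  commands:
    - [[0, 0.7, -0.3, -1.6, 0, 0, 60], [0, 1.4, -0.6, -3.2, 0, 0, 60], [0, 2.1, -0.9, -4.8, 0, 0, 60], [0, 2.8, -1.2, -6.4, 0, 0, 60], [0, 3.5, -1.5, -8, 0, 0, 60]]

```text
t: 2.3
tcp_pos: [0.3939, -0.0809, 0.2315]
tool_rot: [0.04, 0.706, -0.04, 0.706]
force: [-1.3, -0.1, 0.6]
finger_gap: 0.706
```

```bash
python3 st.py -.24 0 .2 1.858
```

```text
t 2.30 tcp [ 0.3939 -0.0809  0.2315] inframe [np.float64(-0.2673), np.float64(-0.0285)] yyaw 1.457 xdir [ 0. -0. -1.] F [-1.26 -0.06  0.58] T [ 0.048 -0.024  0.012] gap 0.706 q [-0.482  0.226  1.959 -0.     0.956 -1.94 ]
(array([1.26 , 1.476, 0.561]), array([-4.592e+00,  5.000e-03,  3.000e-03]))
```

Emit:
carry_out:
  commands:
    - [[0, 0.3, 0.1, -1.2, 0, 0, 60], [0, 0.7, 0.2, -2.4, 0, 0, 60], [0, 1.1, 0.3, -3.6, 0, 0, 60], [0, 1.4, 0.5, -4.6, 0, 0, 60], [0, 1.4, 0.5, -4.6, 0, 0, 60]]

```text
t: 2.8
tcp_pos: [0.4108, -0.0479, 0.2315]
tool_rot: [-0.1, 0.7, 0.1, 0.7]
force: [0.0, 0.4, 0.1]
finger_gap: 0.7
```

```bash
python3 st.py -.24 0 .2 1.858; python3 - <<'E'
from station import manip
import cv2,pickle
s=manip.snapshot("wrist");cv2.imwrite("pics/w1.png",s["image"][:,:,::-1])
from h import *; pickle.dump(cam(s),open("w1.pkl","wb"))
E
```

```text
t 2.80 tcp [ 0.4108 -0.0479  0.2315] inframe [np.float64(-0.2418), np.float64(-0.0016)] yyaw 1.854 xdir [ 0.001 -0.    -1.   ] F [0.   0.4  0.07] T [-0.036  0.001 -0.042] gap 0.700 q [-0.388  0.242  1.934  0.     0.964 -2.242]
(array([1.26 , 0.064, 0.072]), array([-0.043,  0.01 ,  0.005]))
```

View pics/w1.png

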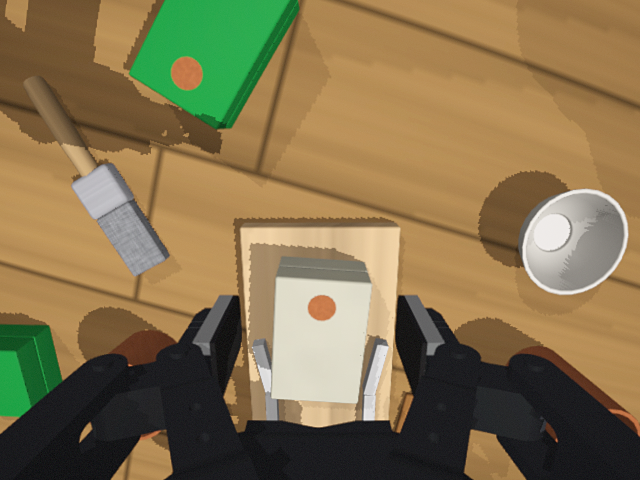

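```bash
python3 - <<'E'
import cv2
a=cv2.imread("pics/w1.png")[205:425,225:415]; cv2.imwrite("pics/w1c.png",cv2.resize(a,None,fx=2.7,fy=2.7,interpolation=cv2.INTER_CUBIC))
E
```

```text
(no output)
```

View pics/w1c.png

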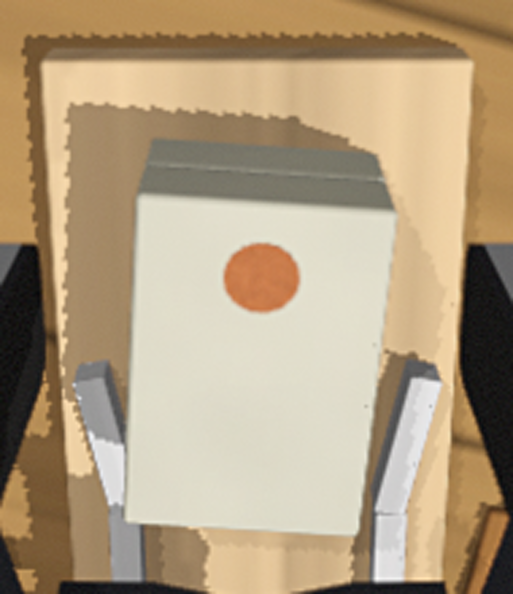

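```bash
python3 - <<'E'
from h import *
import pickle
W=pickle.load(open("w1.pkl","rb"))
C=lambda x,y:np.array((225+(x-.85)/2.7,205+(y-.85)/2.7))
m=[(W,(-.06,-.04,.075),C(137,194)),(W,(-.06,.04,.075),C(395,212)),(W,(.06,-.04,.075),C(126,521)),(W,(.06,.04,.075),C(358,535))]
p,r=fit(m,[.517,-.017,.2]);print("mould",p,r.round(1).tolist())
def f(v):
    q=v[:3]; L=[(-.22,-.075,.02),(-.22,.075,.02),(v[3],-.075,.02),(v[4],.075,.02)]
    o=np.array([C(42,60),C(472,60),C(72,560),C(443,570)])
    return (proj(W,place(q,L))-o).ravel()
rr=least_squares(f,[.642,.022,.287,-.05,-.05]);q=rr.x[:3];print("frame",q,rr.fun.round(1))
c,s=np.cos(q[2]),np.sin(q[2]); d=p[:2]-q[:2]
print("mould in frame",c*d[0]+s*d[1],-s*d[0]+c*d[1],p[2]-q[2])
E
```

```text
mould [ 0.51705566 -0.01788083  0.21438775] [[-0.7, -0.4], [1.5, -0.8], [-1.2, 1.1], [0.6, 0.9]]
frame [0.64176856 0.02012736 0.28506475] [-1.   0.2  1.1 -0.1  0.  -0.  -0.2 -0. ]
mould in frame -0.13036855957031918 -0.0014026020019974814 -0.07067699930302776
```

```bash
sed -i 's/^F=np.*/F=np.array([0.642,0.0212,0.2865])/' h.py; python3 st.py -.225 -0.001 .036 1.857
```

```text
t 2.85 tcp [ 0.4104 -0.0482  0.2314] inframe [np.float64(-0.2418), np.float64(-0.0011)] yyaw 1.852 xdir [ 0. -0. -1.] F [ 0.11 -0.53 -0.39] T [ 0.045 -0.017 -0.001] gap 0.698 q [-0.389  0.242  1.935 -0.     0.964 -2.241]
(array([7.817, 0.011, 0.67 ]), array([-0.053,  0.003,  0.005]))
```

Emit:
carry_out:
  commands:
    - [[1.6, 0, 0.1, 0, 0, 0, 50], [3.2, 0, 0.2, 0, 0, 0, 50], [4.8, 0, 0.3, 0, 0, 0, 50], [6.4, 0, 0.4, 0, 0, 0, 50], [7.8, 0, 0.5, 0, 0, 0, 50]]

```text
t: 3.35
tcp_pos: [0.4222, -0.0454, 0.0348]
tool_rot: [-0.099, 0.7, 0.098, 0.7]
force: [0.9, -0.1, -0.5]
finger_gap: 0.581
```

```bash
python3 st.py -.096 -0.001 .036 1.857;  python3 - <<'E'
from station import manip
import cv2,pickle
s=manip.snapshot("wrist");cv2.imwrite("pics/w2.png",s["image"][:,:,::-1])
E
```

```text
t 3.35 tcp [ 0.4222 -0.0454  0.0348] inframe [np.float64(-0.2297), np.float64(-0.0018)] yyaw 1.850 xdir [ 0. -0. -1.] F [ 0.86 -0.07 -0.47] T [-0.005  0.007 -0.053] gap 0.581 q [-0.372  0.665  2.078 -0.     0.398 -2.222]
(array([-0.049,  0.068,  5.347]), array([-0.075,  0.001,  0.002]))
```

View pics/w2.png

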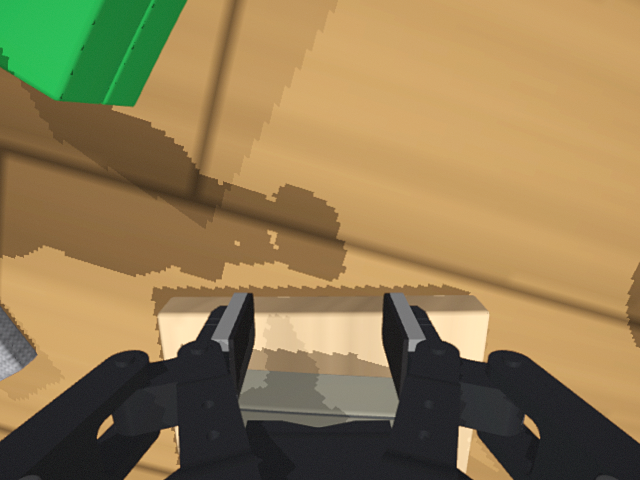

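Emit:
carry_out:
  commands:
    - [[0, 0.05, 0.12, -0.08, 0, 0, 50], [0, 0.05, 0.25, -0.08, 0, 0, 50], [0, 0.05, 0.4, -0.08, 0, 0, 50], [0, 0.05, 0.55, -0.08, 0, 0, 50], [0, 0.05, 0.7, -0.08, 0, 0, 50]]

```text
t: 3.9
tcp_pos: [0.4399, -0.039, 0.0379]
tool_rot: [-0.102, 0.699, 0.101, 0.701]
force: [0.2, -0.6, -0.4]
finger_gap: 0.586
```

Emit:
carry_out:
  commands:
    - [[0, 0, 0.15, 0, 0, 0, 50], [0, 0, 0.3, 0, 0, 0, 50], [0, 0, 0.45, 0, 0, 0, 50], [0, 0, 0.6, 0, 0, 0, 50], [0, 0, 0.75, 0, 0, 0, 50]]

```text
t: 4.4
tcp_pos: [0.4559, -0.0333, 0.0362]
tool_rot: [-0.102, 0.7, 0.102, 0.699]
force: [-2.7, -2.4, 2.9]
finger_gap: 0.586
```

Emit:
carry_out:
  commands:
    - [[0, 0, 0.15, 0, 0, 0, 50], [0, 0, 0.3, 0, 0, 0, 50], [0, 0, 0.45, 0, 0, 0, 50], [0, 0, 0.6, 0, 0, 0, 50], [0, 0, 0.75, 0, 0, 0, 50]]

```text
t: 4.9
tcp_pos: [0.4747, -0.0278, 0.0362]
tool_rot: [-0.102, 0.7, 0.102, 0.7]
force: [-3.3, -0.9, 1.1]
finger_gap: 0.584
```

```bash
python3 st.py -.096 -0.001 .036 1.857;  python3 - <<'E'
from station import manip
import cv2,pickle
s=manip.snapshot("wrist");cv2.imwrite("pics/w3.png",s["image"][:,:,::-1])
s=manip.snapshot("side");cv2.imwrite("pics/s3.png",cv2.resize(s["image"][170:350,230:450,::-1],None,fx=3,fy=3,interpolation=cv2.INTER_CUBIC))
E
```

```text
t 4.90 tcp [ 0.4747 -0.0278  0.0362] inframe [np.float64(-0.1744), np.float64(0.0003)] yyaw 1.860 xdir [-0.  0. -1.] F [-3.32 -0.91  1.15] T [-0.071  0.531  0.016] gap 0.584 q [-0.294  0.683  1.949  0.     0.51  -2.155]
(array([ 0.006, -0.059,  3.134]), array([ 0.036, -0.005, -0.004]))
```

View pics/s3.png

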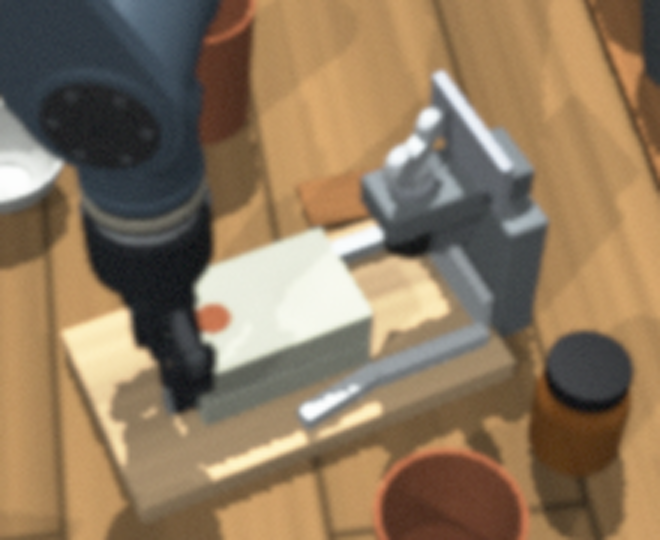

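```bash
python3 - <<'E'
from h import *
import pickle
D=pickle.load(open("cams.pkl","rb"))["side"]
B=lambda x,y:(230+(x-1)/3,170+(y-1)/3)
m=[(D,(.06,.04,.075),B(322,231)),(D,(.06,-.04,.075),B(371,321)),(D,(.06,-.04,.02),B(367,355)),(D,(-.06,-.04,.02),B(205,420))]
p,r=fit(m,[.57,0,.28]);print("mould",p,r.round(1).tolist())
q=F;c,s=np.cos(q[2]),np.sin(q[2]); d=p[:2]-q[:2]
print("mould in frame",c*d[0]+s*d[1],-s*d[0]+c*d[1],p[2]-q[2])
E
```

```text
mould [ 5.44047602e-01 -2.26251979e-04  2.45868041e-01] [[0.1, -2.0], [0.2, -2.3], [0.7, 3.0], [-2.0, 1.0]]
mould in frame -0.10001473098184886 0.0071281242755873095 -0.04063195883001572
```

Emit:
carry_out:
  commands:
    - [[0, -0.03, 0.15, 0, 0, 0, 50], [0, -0.03, 0.3, 0, 0, 0, 50], [0, -0.03, 0.45, 0, 0, 0, 50], [0, -0.03, 0.6, 0, 0, 0, 50], [0, -0.03, 0.75, 0, 0, 0, 50]]

```text
t: 5.5
tcp_pos: [0.4933, -0.0235, 0.0362]
tool_rot: [-0.102, 0.7, 0.102, 0.7]
force: [-2.8, -0.7, -1.4]
finger_gap: 0.588
```

Emit:
carry_out:
  commands:
    - [[0, 0, 0.15, 0, 0, 0, 50], [0, 0, 0.3, 0, 0, 0, 50], [0, 0, 0.45, 0, 0, 0, 50], [0, 0, 0.6, 0, 0, 0, 50], [0, 0, 0.75, 0, 0, 0, 50]]

```text
t: 6.0
tcp_pos: [0.511, -0.018, 0.0363]
tool_rot: [-0.102, 0.7, 0.102, 0.7]
force: [-2.0, -0.8, -2.3]
finger_gap: 0.587
```

```bash
python3 st.py -.096 -0.001 .036 1.857;  python3 - <<'E'
from station import manip
import cv2,pickle
s=manip.snapshot("scene");cv2.imwrite("pics/c4.png",cv2.resize(s["image"][200:350,220:370,::-1],None,fx=4,fy=4,interpolation=cv2.INTER_CUBIC))
s=manip.snapshot("side");cv2.imwrite("pics/s4.png",cv2.resize(s["image"][190:340,240:440,::-1],None,fx=4,fy=4,interpolation=cv2.INTER_CUBIC))
E
```

```text
t 6.00 tcp [ 0.511  -0.018   0.0363] inframe [np.float64(-0.1367), np.float64(-0.0006)] yyaw 1.860 xdir [-0.  0. -1.] F [-2.03 -0.77 -2.34] T [-0.124  0.31  -0.015] gap 0.587 q [-0.254  0.702  1.859  0.     0.58  -2.114]
(array([ 0.011, -0.019,  1.628]), array([ 0.034, -0.   , -0.   ]))
```

View pics/s4.png

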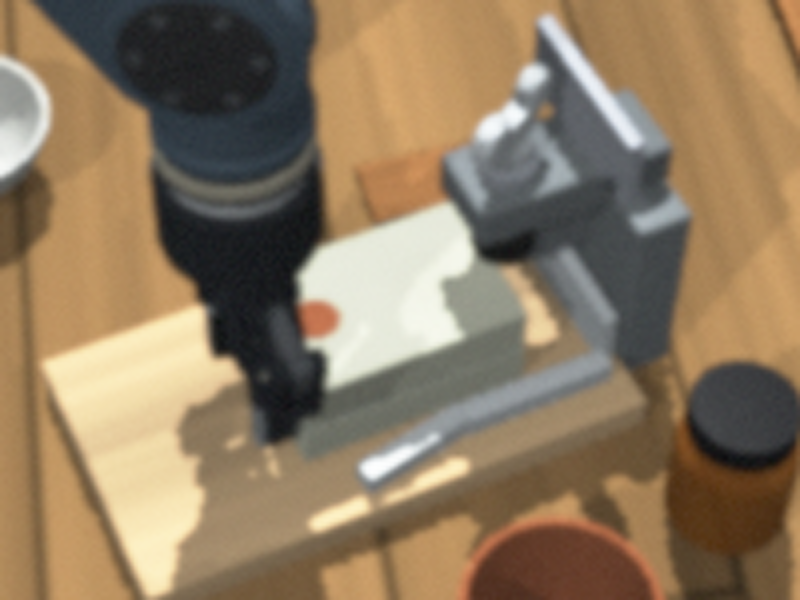

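View pics/c4.png

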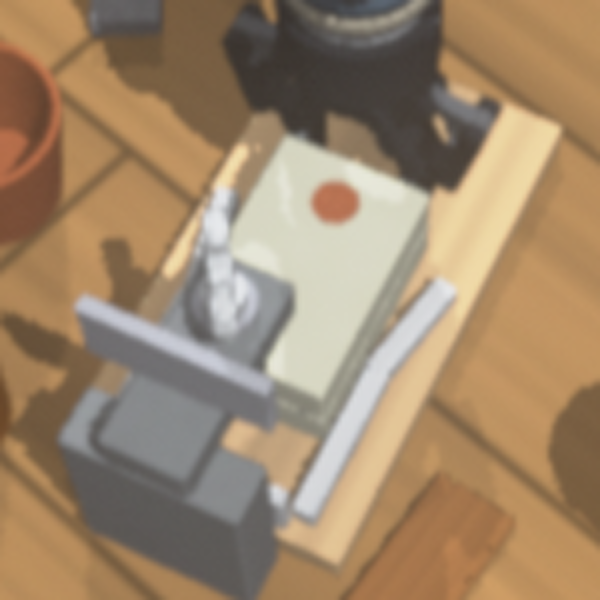

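Emit:
carry_out:
  commands:
    - [[0, 0, 0.14, 0, 0, 0, 50], [0, 0, 0.28, 0, 0, 0, 50], [0, 0, 0.42, 0, 0, 0, 50], [0, 0, 0.56, 0, 0, 0, 50], [0, 0, 0.7, 0, 0, 0, 50]]

```text
t: 6.6
tcp_pos: [0.5274, -0.013, 0.0364]
tool_rot: [-0.102, 0.7, 0.102, 0.699]
force: [-4.0, -2.2, 3.6]
finger_gap: 0.587
```

Emit:
carry_out:
  commands:
    - [[0, 0, 0.1, 0, 0, 0, 50], [0, 0, 0.2, 0, 0, 0, 50], [0, 0, 0.3, 0, 0, 0, 50], [0, 0, 0.4, 0, 0, 0, 50], [0, 0, 0.5, 0, 0, 0, 50]]

```text
t: 7.1
tcp_pos: [0.5396, -0.0095, 0.0363]
tool_rot: [-0.102, 0.7, 0.102, 0.7]
force: [-5.7, -0.8, 3.3]
finger_gap: 0.585
```

```bash
python3 st.py -.096 -0.001 .036 1.857;  python3 - <<'E'
from station import manip
import cv2,pickle
s=manip.snapshot("scene");cv2.imwrite("pics/c5.png",cv2.resize(s["image"][200:350,220:370,::-1],None,fx=4,fy=4,interpolation=cv2.INTER_CUBIC))
E
```

```text
t 7.10 tcp [ 0.5396 -0.0095  0.0363] inframe [np.float64(-0.1069), np.float64(-0.0005)] yyaw 1.860 xdir [-0.  0. -1.] F [-5.67 -0.82  3.27] T [-0.149  0.613  0.038] gap 0.585 q [-0.225  0.72   1.787 -0.     0.635 -2.085]
(array([ 0.013, -0.02 ,  0.436]), array([ 0.034, -0.002, -0.001]))
```

View pics/c5.png

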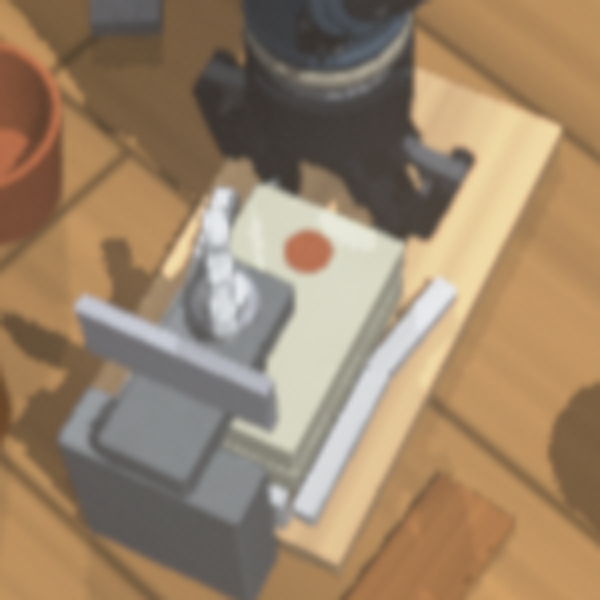

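Emit:
carry_out:
  commands:
    - [[0, 0, 0.06, 0, 0, 0, 50], [0, 0, 0.12, 0, 0, 0, 50], [0, 0, 0.18, 0, 0, 0, 50], [0, 0, 0.23, 0, 0, 0, 50], [0, 0, 0.28, 0, 0, 0, 50]]

```text
t: 7.65
tcp_pos: [0.5463, -0.0076, 0.0363]
tool_rot: [-0.102, 0.7, 0.102, 0.7]
force: [-4.0, -2.0, 1.7]
finger_gap: 0.587
```

Emit:
carry_out:
  commands:
    - [[0, 0, 0.03, 0, 0, 0, 50], [0, 0, 0.06, 0, 0, 0, 50], [0, 0, 0.09, 0, 0, 0, 50], [0, 0, 0.12, 0, 0, 0, 50], [0, 0, 0.12, 0, 0, 0, 50]]

```text
t: 8.15
tcp_pos: [0.5491, -0.0068, 0.0363]
tool_rot: [-0.102, 0.7, 0.102, 0.7]
force: [-3.5, -0.9, 1.1]
finger_gap: 0.584
```

```bash
python3 st.py -.096 -0.001 .036 1.857
```

```text
t 8.15 tcp [ 0.5491 -0.0068  0.0363] inframe [np.float64(-0.097), np.float64(-0.0006)] yyaw 1.860 xdir [-0.  0. -1.] F [-3.54 -0.95  1.14] T [-0.224  0.521  0.045] gap 0.584 q [-0.216  0.727  1.763 -0.     0.652 -2.076]
(array([ 0.011, -0.018,  0.042]), array([ 0.033, -0.002, -0.001]))
```

Emit:
carry_out:
  commands:
    - [[0, 0, 0.02, 0, 0, 0, 50], [0, 0, 0.04, 0, 0, 0, 50], [0, 0, 0.06, 0, 0, 0, 50], [0, 0, 0.08, 0, 0, 0, 50], [0, 0, 0.08, 0, 0, 0, 50]]

```text
t: 8.65
tcp_pos: [0.5489, -0.0066, 0.0363]
tool_rot: [-0.102, 0.701, 0.102, 0.698]
force: [-8.6, -4.3, 5.2]
finger_gap: 0.585
```

Emit:
carry_out:
  commands:
    - [[0, 0, 0.02, 0, 0, 0, 50], [0, 0, 0.04, 0, 0, 0, 50], [0, 0, 0.06, 0, 0, 0, 50], [0, 0, 0.06, 0, 0, 0, 50], [0, 0, 0.06, 0, 0, 0, 50]]

```text
t: 9.15
tcp_pos: [0.5489, -0.0064, 0.0363]
tool_rot: [-0.102, 0.702, 0.102, 0.697]
force: [-11.1, -6.0, 6.5]
finger_gap: 0.586
```

```bash
python3 st.py -.096 -0.001 .036 1.857;  python3 - <<'E'
from station import manip
import cv2,pickle
s=manip.snapshot("scene");cv2.imwrite("pics/c6.png",cv2.resize(s["image"][200:350,220:370,::-1],None,fx=4,fy=4,interpolation=cv2.INTER_CUBIC))
s=manip.snapshot("side");cv2.imwrite("pics/s6.png",cv2.resize(s["image"][190:340,240:440,::-1],None,fx=4,fy=4,interpolation=cv2.INTER_CUBIC))
E
```

```text
t 9.15 tcp [ 0.5489 -0.0064  0.0363] inframe [np.float64(-0.0971), np.float64(-0.0002)] yyaw 1.860 xdir [-0.007 -0.    -1.   ] F [-11.11  -5.99   6.46] T [-1.037  1.361 -0.265] gap 0.586 q [-0.214  0.728  1.758 -0.003  0.663 -2.072]
(array([ 0.012, -0.033,  0.044]), array([ 0.031, -0.08 , -0.02 ]))
```

View pics/s6.png

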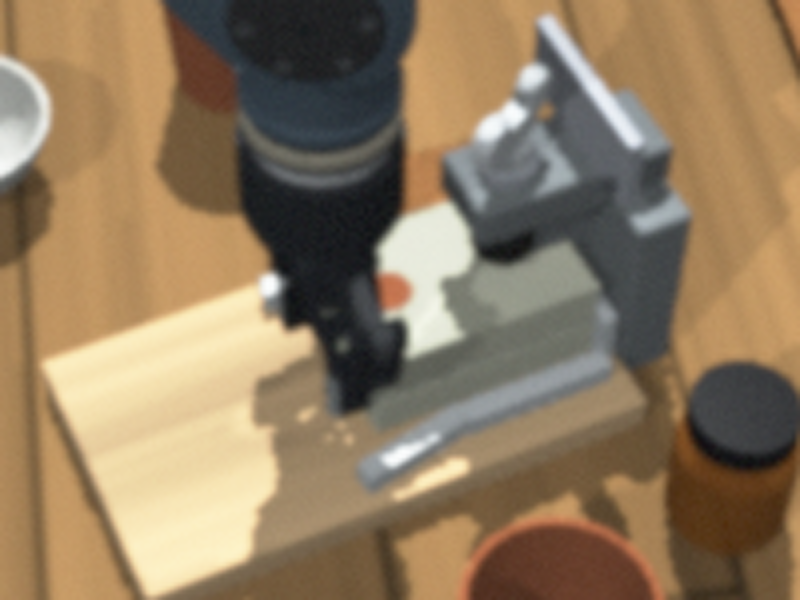

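View pics/c6.png

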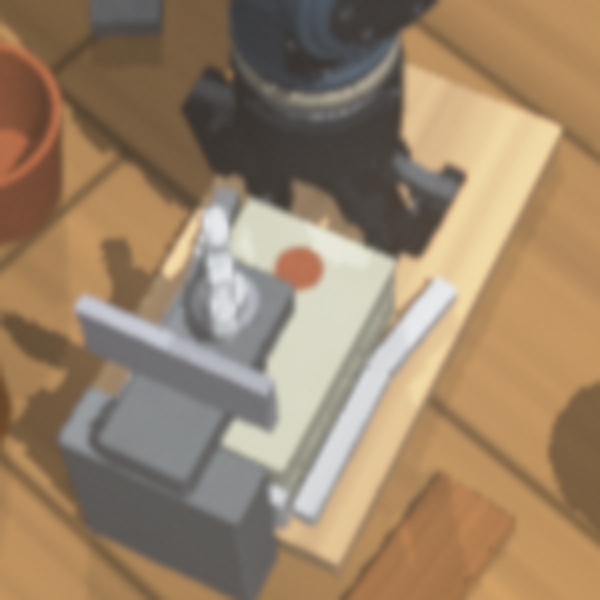

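```bash
python3 - <<'E'
from h import *
import pickle
cs=pickle.load(open("cams.pkl","rb"));S,D=cs["scene"],cs["side"]
L=[(-.085,.04,.075),(-.085,-.04,.075),(.035,.04,.075),(.035,-.04,.075)]
P=place(F,L)
print("scene",((proj(S,P)-[220,200])*4+1.5).round(0).tolist())
print("side",((proj(D,P)-[240,190])*4+1.5).round(0).tolist())
E
```

```text
scene [[390.0, 263.0], [242.0, 199.0], [275.0, 476.0], [120.0, 405.0]]
side [[309.0, 257.0], [378.0, 378.0], [525.0, 180.0], [602.0, 293.0]]
```

Emit:
carry_out:
  commands:
    - [[0, 0, -0.1, 0, 0, 0, 50], [0, 0, -0.3, 0, 0, 0, 50], [0, 0, -0.7, 0, 0, 0, 50], [-0.5, 0, -1.2, 0, 0, 0, 50], [-2.0, 0, -1.4, 0, 0, 0, 50]]

```text
t: 9.75
tcp_pos: [0.5159, -0.0154, 0.0842]
tool_rot: [-0.101, 0.702, 0.103, 0.698]
force: [0.2, 0.4, -0.3]
finger_gap: 0.593
```

Emit:
carry_out:
  commands:
    - [[-1.8, 0, 0, 0, 0, 0, 30], [-3.6, 0, 0, 0, 0, 0, 30], [-5.4, 0, 0, 0, 0, 0, 30], [-7, 0, 0.2, 0, 0, 0, 30], [-7, 0, 1.2, 0, 0, 0, 30]]

```text
t: 10.25
tcp_pos: [0.5501, -0.008, 0.268]
tool_rot: [-0.103, 0.695, 0.1, 0.704]
force: [1.4, -0.5, -0.8]
finger_gap: 0.351
```

```bash
python3 st.py -.05 0 .27 1.857; python3 - <<'E'
from station import manip
import cv2,pickle
from h import *
s=manip.snapshot("wrist");cv2.imwrite("pics/w7.png",s["image"][:,:,::-1]); pickle.dump(cam(s),open("w7.pkl","wb"))
E
```

```text
t 10.25 tcp [ 0.5501 -0.008   0.268 ] inframe [np.float64(-0.0964), np.float64(-0.002)] yyaw 1.859 xdir [ 0.013 -0.003 -1.   ] F [ 1.37 -0.46 -0.8 ] T [ 0.026 -0.056 -0.017] gap 0.351 q [-0.218  0.378  1.587 -0.     1.163 -2.077]
(array([-0.06 ,  0.077,  1.858]), array([0.025, 0.133, 0.074]))
```

View pics/w7.png

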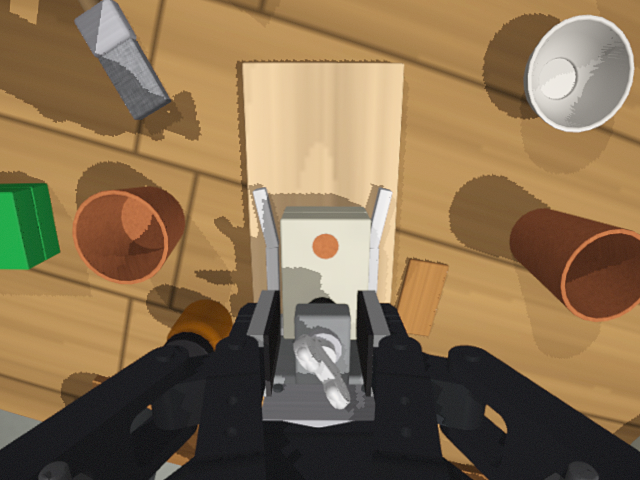

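```bash
python3 - <<'E'
from station import manip
import cv2,pickle
from h import *
s=manip.snapshot("wrist"); pickle.dump(cam(s),open("w7.pkl","wb"))
cv2.imwrite("pics/w7c.png",cv2.resize(s["image"][200:430,255:395,::-1],None,fx=2.6,fy=2.6,interpolation=cv2.INTER_CUBIC)); cv2.imwrite("pics/w7d.png",cv2.resize(s["image"][290:430,260:390,::-1],None,fx=4.2,fy=4.2,interpolation=cv2.INTER_CUBIC))
info(manip.sense())
E
```

```text
t 10.35 tcp [ 0.5515 -0.0073  0.2637] inframe [np.float64(-0.0949), np.float64(-0.0017)] yyaw 1.861 xdir [ 0.009 -0.001 -1.   ] F [-0.39 -0.92 -0.85] T [-0.001 -0.01  -0.004] gap 0.350 q [-2.160e-01  3.870e-01  1.587e+00  1.000e-03  1.159e+00 -2.077e+00]
```

View pics/w7d.png

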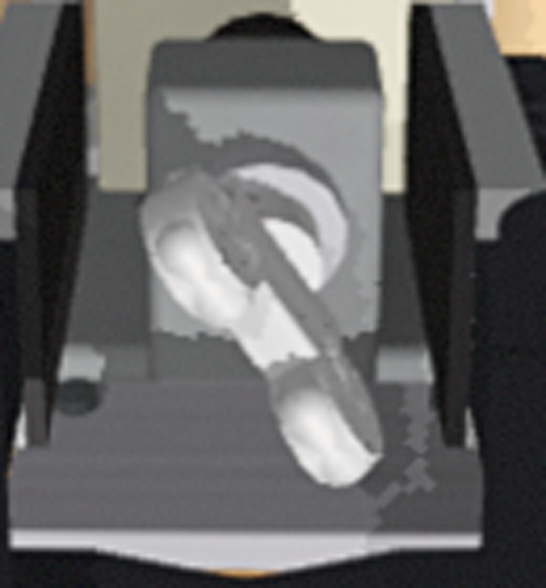

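View pics/w7c.png

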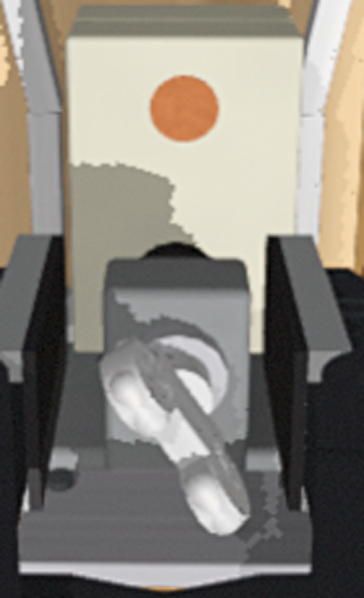

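```bash
python3 - <<'E'
from h import *
import pickle
W=pickle.load(open("w7.pkl","rb"))
C=lambda P:((proj(W,P)-[260,290])*4.2+1.6).round(0).tolist()
print("guard",C(place(F,[(.036,-.045,.182),(.036,.045,.182)])),"bridge",C(place(F,[(-.025,-.022,.14),(-.025,.022,.14)])))
for a in (.5,.6,.7):
    c,s=np.cos(a),np.sin(a)
    print(a,"tips mid",C(place(F,[(-.03*c,-.03*s,.171),(.03*c,.03*s,.171)])),"r20 top",C(place(F,[(-.02*c,-.02*s,.186),(.02*c,.02*s,.186)])),"ctr",C(place(F,[(0,0,.176)])))
E
```

```text
guard [[2.0, 535.0], [537.0, 537.0]] bridge [[147.0, 95.0], [392.0, 96.0]]
0.5 tips mid [[182.0, 178.0], [353.0, 447.0]] r20 top [[210.0, 278.0], [329.0, 464.0]] ctr [[270.0, 335.0]]
0.6 tips mid [[167.0, 187.0], [368.0, 440.0]] r20 top [[199.0, 284.0], [340.0, 459.0]] ctr [[270.0, 335.0]]
0.7 tips mid [[152.0, 196.0], [382.0, 431.0]] r20 top [[189.0, 290.0], [350.0, 453.0]] ctr [[270.0, 335.0]]
```

```bash
python3 st.py 0 -0.0005 .215 2.457
```

```text
t 10.35 tcp [ 0.5515 -0.0073  0.2637] inframe [np.float64(-0.0949), np.float64(-0.0017)] yyaw 1.861 xdir [ 0.009 -0.001 -1.   ] F [-0.39 -0.92 -0.85] T [-0.001 -0.01  -0.004] gap 0.350 q [-2.160e-01  3.870e-01  1.587e+00  1.000e-03  1.159e+00 -2.077e+00]
(array([1.98 , 0.044, 3.779]), array([-6.834,  0.083,  0.073]))
```

Emit:
carry_out:
  commands:
    - [[0, 0, 0.9, -1.4, 0, 0, 30], [0, 0, 1.8, -2.8, 0, 0, 30], [0, 0, 2.7, -4.2, 0, 0, 30], [0.6, 0, 3.6, -5.6, 0, 0, 30], [1.2, 0, 3.8, -6.8, 0, 0, 30]]

```text
t: 10.85
tcp_pos: [0.6406, 0.0202, 0.2302]
tool_rot: [-0.304, 0.638, 0.303, 0.639]
force: [-0.1, -0.4, 0.5]
finger_gap: 0.351
```

Emit:
carry_out:
  commands:
    - [[0, 0, 0, 0, 0, 0, 30], [0, 0, 0, 0, 0, 0, 30], [0, 0, 0, 0, 0, 0, 30], [0, 0, 0, 0, 0, 0, 30], [0, 0, 0, 0, 0, 0, 30]]

```text
t: 11.35
tcp_pos: [0.6387, 0.0197, 0.2322]
tool_rot: [-0.302, 0.639, 0.301, 0.64]
force: [0.8, -0.1, 0.9]
finger_gap: 0.35
```

```bash
python3 st.py 0 -0.0005 .2 2.457; python3 - <<'E'
from station import manip
import cv2,pickle
from h import *
s=manip.snapshot("wrist");cv2.imwrite("pics/w8.png",s["image"][:,:,::-1]); pickle.dump(cam(s),open("w8.pkl","wb"))
s=manip.snapshot("side");cv2.imwrite("pics/s8.png",cv2.resize(s["image"][150:300,260:440,::-1],None,fx=4,fy=4,interpolation=cv2.INTER_CUBIC))
E
```

```text
t 11.35 tcp [0.6387 0.0197 0.2322] inframe [np.float64(-0.0036), np.float64(-0.0005)] yyaw 2.453 xdir [ 0.001 -0.    -1.   ] F [ 0.79 -0.1   0.92] T [-0.043  0.023  0.007] gap 0.350 q [-0.144  0.545  1.396  0.     1.199 -2.596]
(array([ 1.29 , -0.079,  0.117]), array([-0.051,  0.009,  0.014]))
```

View pics/w8.png

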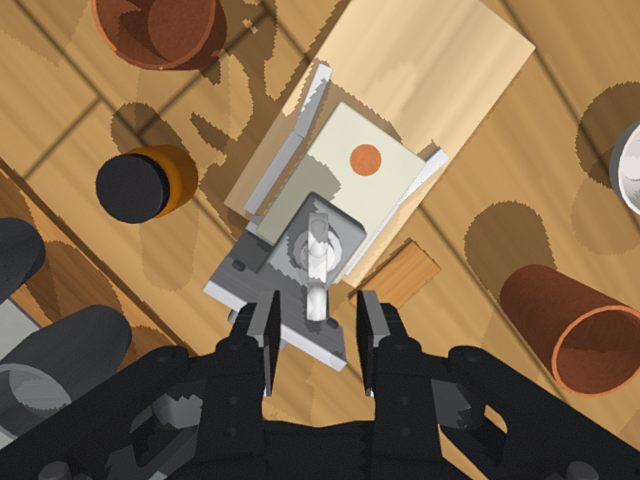

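View pics/s8.png

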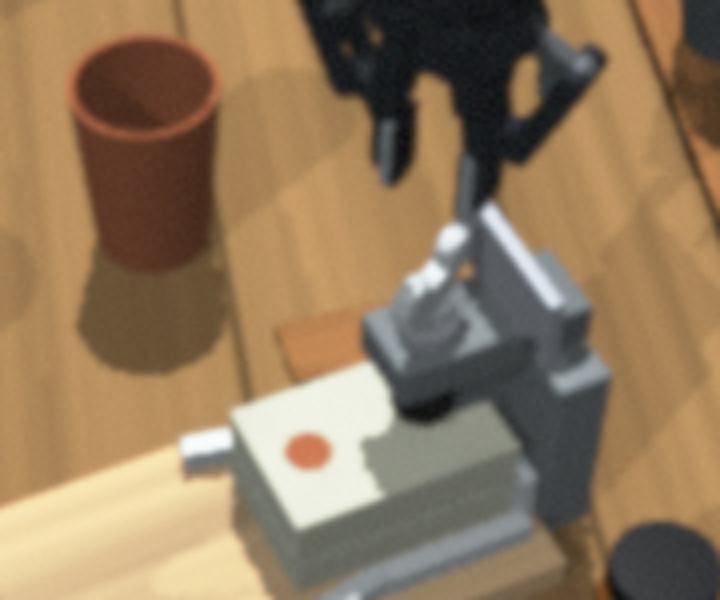

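Emit:
carry_out:
  commands:
    - [[0, -0.08, 0.12, -0.05, 0, 0, 30], [0.5, -0.08, 0.12, -0.05, 0, 0, 30], [1.1, -0.08, 0.12, -0.05, 0, 0, 30], [1.6, -0.08, 0.12, -0.05, 0, 0, 30], [1.9, -0.08, 0.12, -0.05, 0, 0, 30]]

```text
t: 11.95
tcp_pos: [0.6412, 0.0211, 0.1817]
tool_rot: [-0.303, 0.64, 0.304, 0.638]
force: [-0.8, -0.1, -0.0]
finger_gap: 0.352
```

```bash
python3 st.py 0 -0.0005 .159 2.457; python3 - <<'E'
from station import manip
import cv2,pickle
from h import *
s=manip.snapshot("wrist");cv2.imwrite("pics/w9.png",s["image"][:,:,::-1])
E
```

```text
t 11.95 tcp [0.6412 0.0211 0.1817] inframe [np.float64(-0.0008), np.float64(0.0001)] yyaw 2.458 xdir [-0.003  0.    -1.   ] F [-0.79 -0.05 -0.04] T [-0.025  0.016 -0.012] gap 0.352 q [-0.141  0.606  1.434  0.     1.104 -2.599]
(array([ 0.907, -0.041,  0.013]), array([ 0.008, -0.018, -0.03 ]))
```

View pics/w9.png

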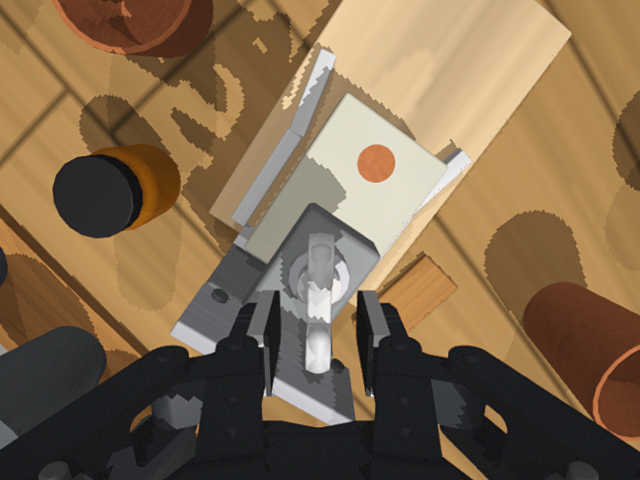

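The wings lie vertical in the picture at column 319, midway between the fingers (about 270 and 368), and clear of the guard. I'll go down and close.

Emit:
carry_out:
  commands:
    - [[0.3, -0.02, 0, 0, 0, 0, 30], [0.6, -0.02, 0, 0, 0, 0, 30], [0.9, -0.02, 0, 0, 0, 0, 30], [0.9, -0.02, 0, 0, 0, 0, 30], [0.9, -0.02, 0, 0, 0, 0, 30]]

```text
t: 12.5
tcp_pos: [0.6425, 0.0207, 0.1612]
tool_rot: [-0.303, 0.639, 0.303, 0.639]
force: [-0.5, -0.2, 0.5]
finger_gap: 0.351
```

Emit:
carry_out:
  commands:
    - [[0, 0, 0, 0, 0, 0, 20], [0, 0, 0, 0, 0, 0, 14], [0, 0, 0, 0, 0, 0, 6], [0, 0, 0, 0, 0, 0, 0], [0, 0, 0, 0, 0, 0, 0]]
  force: 50

```text
t: 13.0
tcp_pos: [0.6414, 0.0218, 0.1619]
tool_rot: [-0.302, 0.639, 0.304, 0.638]
force: [-3.9, 4.2, 5.5]
finger_gap: 0.1
```

```bash
python3 st.py 0 0 .159 2.457; python3 - <<'E'
from station import manip
import cv2,pickle
from h import *
s=manip.snapshot("wrist");cv2.imwrite("pics/w10.png",s["image"][:,:,::-1])
info(manip.sense())
E
```

```text
t 13.00 tcp [0.6414 0.0218 0.1619] inframe [np.float64(-0.0004), np.float64(0.0008)] yyaw 2.457 xdir [-0.002  0.002 -1.   ] F [-3.91  4.24  5.52] T [ 0.608  0.65  -0.179] gap 0.100 q [-1.410e-01  6.300e-01  1.450e+00  2.000e-03  1.064e+00 -2.599e+00]
(array([ 0.115, -0.035, -0.002]), array([ 0.002,  0.001, -0.033]))
t 13.05 tcp [0.6414 0.0218 0.1619] inframe [np.float64(-0.0005), np.float64(0.0008)] yyaw 2.457 xdir [-0.002  0.002 -1.   ] F [-5.27  3.2   4.87] T [ 0.597  0.651 -0.228] gap 0.105 q [-1.410e-01  6.300e-01  1.450e+00  2.000e-03  1.064e+00 -2.599e+00]
```

View pics/w10.png

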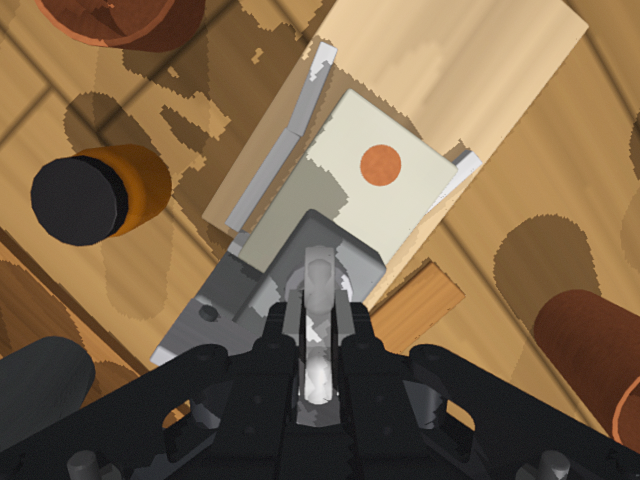

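Emit:
carry_out:
  commands:
    - [[0, 0.03, 0, 0.6, 0, 0, 0], [0, 0.03, 0, 1.4, 0, 0, 0], [0, 0.03, 0, 2.4, 0, 0, 0], [0, 0.03, 0, 3.4, 0, 0, 0], [0, 0.03, 0, 4.4, 0, 0, 0]]

```text
t: 13.55
tcp_pos: [0.6415, 0.0216, 0.1619]
tool_rot: [-0.175, 0.685, 0.175, 0.685]
force: [-2.9, 2.0, 3.4]
finger_gap: 0.101
```

```bash
python3 st.py
```

```text
t 13.55 tcp [0.6415 0.0216 0.1619] inframe [np.float64(-0.0003), np.float64(0.0006)] yyaw 2.072 xdir [-0.001  0.    -1.   ] F [-2.93  2.01  3.44] T [0.433 0.57  0.212] gap 0.101 q [-0.14   0.63   1.451  0.     1.061 -2.212]
```

Emit:
carry_out:
  commands:
    - [[0, 0, 0, 0.8, 0, 0, 0], [0, 0, 0, 1.6, 0, 0, 0], [0, 0, 0, 2.4, 0, 0, 0], [0, 0, 0, 3.2, 0, 0, 0], [0, 0, 0, 4, 0, 0, 0]]

```text
t: 14.05
tcp_pos: [0.6416, 0.0214, 0.1619]
tool_rot: [-0.054, 0.705, 0.054, 0.705]
force: [-3.2, 2.1, 4.4]
finger_gap: 0.1
```

```bash
python3 st.py
```

```text
t 14.05 tcp [0.6416 0.0214 0.1619] inframe [np.float64(-0.0003), np.float64(0.0003)] yyaw 1.723 xdir [-0. -0. -1.] F [-3.21  2.15  4.44] T [0.355 0.469 0.185] gap 0.100 q [-0.14   0.63   1.451 -0.     1.061 -1.864]
```

Emit:
carry_out:
  commands:
    - [[0, 0, 0, 0.6, 0, 0, 0], [0, 0, 0, 1.2, 0, 0, 0], [0, 0, 0, 1.8, 0, 0, 0], [0, 0, 0, 2.4, 0, 0, 0], [0, 0, 0, 3, 0, 0, 0]]

```text
t: 14.55
tcp_pos: [0.6416, 0.0213, 0.1619]
tool_rot: [0.038, 0.706, -0.038, 0.706]
force: [-3.2, 1.9, 3.9]
finger_gap: 0.103
```

```bash
python3 st.py
```

```text
t 14.55 tcp [0.6416 0.0213 0.1619] inframe [np.float64(-0.0004), np.float64(0.0002)] yyaw 1.462 xdir [-0. -0. -1.] F [-3.15  1.86  3.95] T [0.281 0.44  0.161] gap 0.103 q [-0.14   0.63   1.451 -0.     1.061 -1.602]
```

```bash
cat > av.py <<'E'
from h import *
from station import manip
T=[];U=[]
for i in range(6):
    s=manip.sense();T.append(s["ft_torque"][2]);U.append(s["tau"][5]); manip.snapshot("side")
R=Ro.from_quat(s["tool_rot"]).as_matrix()
print("t %.2f knob~%.3f"%(s["t"],2.457-np.arctan2(R[1,1],R[0,1])),"Tz",np.round(T,3),"mean %.3f"%np.mean(T),"tau6",np.round(U,3),"F",s["force"].round(1),"T",s["ft_torque"].round(2))
E
python3 av.py
```

```text
t 14.80 knob~0.993 Tz [ 0.161  0.042 -0.056 -0.107 -0.101 -0.054] mean -0.019 tau6 [-0.139  0.193  0.089 -0.063 -0.087 -0.081] F [-4.   1.2  5.8] T [ 0.29  0.6  -0.05]
```

Emit:
carry_out:
  commands:
    - [[0, 0, 0, 0.3, 0, 0, 0], [0, 0, 0, 0.6, 0, 0, 0], [0, 0, 0, 0.9, 0, 0, 0], [0, 0, 0, 1.2, 0, 0, 0], [0, 0, 0, 1.5, 0, 0, 0]]

```text
t: 15.35
tcp_pos: [0.6416, 0.0212, 0.1619]
tool_rot: [0.084, 0.702, -0.084, 0.702]
force: [-3.3, 1.2, 4.4]
finger_gap: 0.1
```

```bash
python3 av.py
```

```text
t 15.60 knob~1.124 Tz [0.142 0.086 0.03  0.037 0.056 0.081] mean 0.072 tau6 [0.029 0.191 0.125 0.06  0.051 0.052] F [-3.   1.1  6.5] T [0.28 0.64 0.08]
```

Emit:
carry_out:
  commands:
    - [[0, 0, 0, 0.3, 0, 0, 0], [0, 0, 0, 0.6, 0, 0, 0], [0, 0, 0, 0.9, 0, 0, 0], [0, 0, 0, 1.2, 0, 0, 0], [0, 0, 0, 1.5, 0, 0, 0]]

```text
t: 16.15
tcp_pos: [0.6416, 0.0211, 0.1619]
tool_rot: [0.129, 0.695, -0.13, 0.695]
force: [-3.7, 1.5, 5.4]
finger_gap: 0.105
```

```bash
cat > st1.py <<'E'
from h import *
from station import manip
s=manip.sense();R=Ro.from_quat(s["tool_rot"]).as_matrix();p=s["tcp_pos"]
print("t %.2f knob~%.3f Tz %.3f tau6 %.3f"%(s["t"],2.457-np.arctan2(R[1,1],R[0,1]),s["ft_torque"][2],s["tau"][5]),s["ft_torque"].round(2),s["force"].round(1),"qd6 %.3f"%s["qd"][5])
E
python3 st1.py
```

```text
t 16.15 knob~1.255 Tz 0.187 tau6 0.029 [0.27 0.53 0.19] [-3.7  1.5  5.4] qd6 0.258
```

Emit:
carry_out:
  commands:
    - [[0, 0, 0, 0.3, 0, 0, 0], [0, 0, 0, 0.6, 0, 0, 0], [0, 0, 0, 0.9, 0, 0, 0], [0, 0, 0, 1.2, 0, 0, 0], [0, 0, 0, 1.5, 0, 0, 0]]

```text
t: 16.65
tcp_pos: [0.6415, 0.021, 0.1619]
tool_rot: [0.174, 0.685, -0.175, 0.685]
force: [-3.7, 1.3, 4.7]
finger_gap: 0.103
```

```bash
python3 st1.py
```

```text
t 16.65 knob~1.386 Tz 0.232 tau6 0.070 [0.22 0.64 0.23] [-3.7  1.3  4.7] qd6 0.258
```

```bash
python3 - <<'E'
from station import manip
import cv2
s=manip.snapshot("side");cv2.imwrite("pics/s11.png",cv2.resize(s["image"][215:275,320:410,::-1],None,fx=8,fy=8,interpolation=cv2.INTER_CUBIC))
a=cv2.imread("pics/side0.png"); cv2.imwrite("pics/s0f.png",cv2.resize(a[215:275,320:410],None,fx=8,fy=8,interpolation=cv2.INTER_CUBIC))
E
```

```text
(no output)
```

View pics/s11.png

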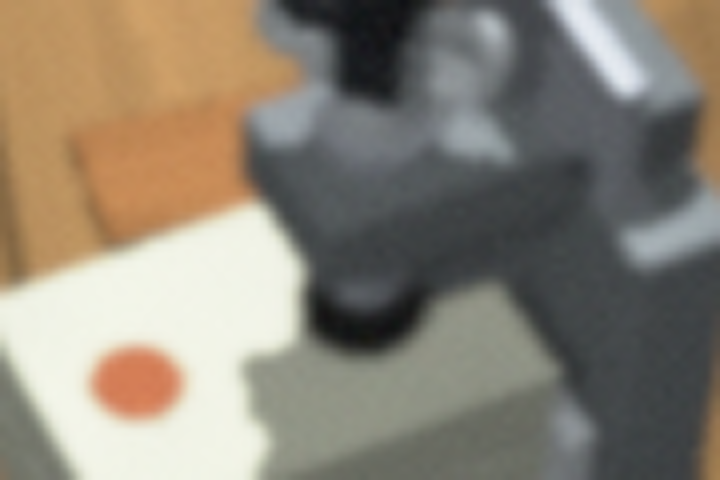

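View pics/s0f.png

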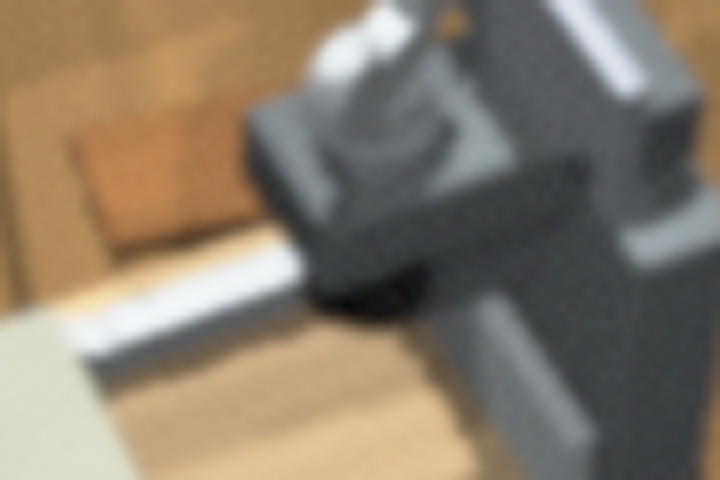

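```bash
python3 - <<'E'
from h import *
import pickle
D=pickle.load(open("cams.pkl","rb"))["side"]
a=np.linspace(0,2*np.pi,200)
for g in (0,.002,.004,.008,.011,.012,.0165):
    P=proj(D,place(F,np.c_[.016*np.cos(a),.016*np.sin(a),np.full(200,.075+g)]))
    i=P[:,1].argmax(); print(g,((P[i]-[320,215])*8+3.5).round(0), "right",((P[P[:,0].argmax()]-[320,215])*8+3.5).round())
print(((proj(D,place(F,[(.035,-.04,.075),(-.025,-.022,.115)]))-[320,215])*8+3.5).round())
E
```

```text
0 [361. 368.] right [425. 319.]
0.002 [362. 363.] right [425. 313.]
0.004 [362. 358.] right [426. 308.]
0.008 [363. 347.] right [427. 298.]
0.011 [364. 340.] right [428. 290.]
0.012 [364. 337.] right [428. 288.]
0.0165 [365. 325.] right [429. 276.]
[[564. 386.]
 [316. 311.]]
```

Emit:
carry_out:
  commands:
    - [[0, 0, 0, -0.3, 0, 0, 0], [0, 0, 0, -0.6, 0, 0, 0], [0, 0, 0, -0.9, 0, 0, 0], [0, 0, 0, -1.2, 0, 0, 0], [0, 0, 0, -1.5, 0, 0, 0]]

```text
t: 17.2
tcp_pos: [0.6416, 0.0211, 0.1619]
tool_rot: [0.13, 0.695, -0.13, 0.695]
force: [-3.7, 0.6, 5.7]
finger_gap: 0.102
```

```bash
python3 st1.py
```

```text
t 17.20 knob~1.255 Tz -0.274 tau6 -0.076 [ 0.2   0.6  -0.27] [-3.7  0.6  5.7] qd6 -0.259
```

Emit:
carry_out:
  commands:
    - [[0, 0, 0, -0.3, 0, 0, 0], [0, 0, 0, -0.6, 0, 0, 0], [0, 0, 0, -0.9, 0, 0, 0], [0, 0, 0, -1.2, 0, 0, 0], [0, 0, 0, -1.5, 0, 0, 0]]

```text
t: 17.7
tcp_pos: [0.6416, 0.0211, 0.1619]
tool_rot: [0.084, 0.702, -0.084, 0.702]
force: [-3.7, 1.7, 6.0]
finger_gap: 0.105
```

```bash
python3 st1.py
```

```text
t 17.70 knob~1.124 Tz -0.257 tau6 -0.077 [ 0.24  0.59 -0.26] [-3.7  1.7  6. ] qd6 -0.259
```

Emit:
carry_out:
  commands:
    - [[0, 0, 0, -0.3, 0, 0, 0], [0, 0, 0, -0.6, 0, 0, 0], [0, 0, 0, -0.9, 0, 0, 0], [0, 0, 0, -1.2, 0, 0, 0], [0, 0, 0, -1.5, 0, 0, 0]]

```text
t: 18.2
tcp_pos: [0.6416, 0.0213, 0.1619]
tool_rot: [0.038, 0.706, -0.038, 0.706]
force: [-3.6, 1.3, 5.5]
finger_gap: 0.103
```

```bash
python3 st1.py
```

```text
t 18.20 knob~0.993 Tz -0.219 tau6 -0.077 [ 0.27  0.62 -0.22] [-3.6  1.3  5.5] qd6 -0.259
```

Emit:
carry_out:
  commands:
    - [[0, 0, 0, 0.3, 0, 0, 0], [0, 0, 0, 0.6, 0, 0, 0], [0, 0, 0, 0.9, 0, 0, 0], [0, 0, 0, 1.2, 0, 0, 0], [0, 0, 0, 1.5, 0, 0, 0]]

```text
t: 18.7
tcp_pos: [0.6416, 0.0212, 0.1619]
tool_rot: [0.084, 0.702, -0.084, 0.702]
force: [-4.0, 2.3, 6.0]
finger_gap: 0.103
```

```bash
python3 st1.py
```

```text
t 18.70 knob~1.124 Tz 0.202 tau6 0.029 [0.21 0.6  0.2 ] [-4.   2.3  6. ] qd6 0.258
```

Emit:
carry_out:
  commands:
    - [[0, 0, 0, 0.3, 0, 0, 0], [0, 0, 0, 0.6, 0, 0, 0], [0, 0, 0, 0.9, 0, 0, 0], [0, 0, 0, 1.2, 0, 0, 0], [0, 0, 0, 1.5, 0, 0, 0]]

```text
t: 19.2
tcp_pos: [0.6416, 0.0211, 0.1619]
tool_rot: [0.129, 0.695, -0.13, 0.695]
force: [-3.9, 1.4, 5.2]
finger_gap: 0.101
```

```bash
python3 st1.py
```

```text
t 19.20 knob~1.255 Tz 0.268 tau6 0.029 [0.25 0.65 0.27] [-3.9  1.4  5.2] qd6 0.260
```

Emit:
carry_out:
  commands:
    - [[0, 0, 0, 0.3, 0, 0, 0], [0, 0, 0, 0.6, 0, 0, 0], [0, 0, 0, 0.9, 0, 0, 0], [0, 0, 0, 1.2, 0, 0, 0], [0, 0, 0, 1.5, 0, 0, 0]]

```text
t: 19.7
tcp_pos: [0.6415, 0.021, 0.1619]
tool_rot: [0.174, 0.685, -0.175, 0.685]
force: [-4.4, 1.3, 6.2]
finger_gap: 0.106
```

```bash
python3 st1.py
```

```text
t 19.70 knob~1.386 Tz 0.242 tau6 0.070 [0.24 0.6  0.24] [-4.4  1.3  6.2] qd6 0.258
```

Emit:
carry_out:
  commands:
    - [[0, 0, 0, 0, 0, 0, 0], [0, 0, 0, 0.1, 0, 0, 0], [0, 0, 0, 0.4, 0, 0, 0], [0, 0, 0, 0.7, 0, 0, 0], [0, 0, 0, 1.0, 0, 0, 0]]

```text
t: 20.2
tcp_pos: [0.6415, 0.021, 0.1619]
tool_rot: [0.204, 0.677, -0.205, 0.677]
force: [-4.6, 1.1, 5.4]
finger_gap: 0.108
```

```bash
python3 st1.py
```

```text
t 20.20 knob~1.473 Tz 0.275 tau6 0.107 [0.16 0.64 0.27] [-4.6  1.1  5.4] qd6 0.258
```

Emit:
carry_out:
  commands:
    - [[0, 0, 0, 0, 0, 0, 0], [0, 0, 0, 0.1, 0, 0, 0], [0, 0, 0, 0.3, 0, 0, 0], [0, 0, 0, 0.6, 0, 0, 0], [0, 0, 0, 0.9, 0, 0, 0]]

```text
t: 20.7
tcp_pos: [0.6415, 0.0209, 0.1619]
tool_rot: [0.23, 0.669, -0.231, 0.668]
force: [-3.5, 0.7, 6.1]
finger_gap: 0.105
```

```bash
python3 st1.py; python3 - <<'E'
from station import manip
import cv2
s=manip.snapshot("wrist");cv2.imwrite("pics/w12.png",s["image"][:,:,::-1])
E
```

```text
t 20.70 knob~1.551 Tz 0.325 tau6 0.139 [0.17 0.66 0.32] [-3.5  0.7  6.1] qd6 0.258
```

View pics/w12.png

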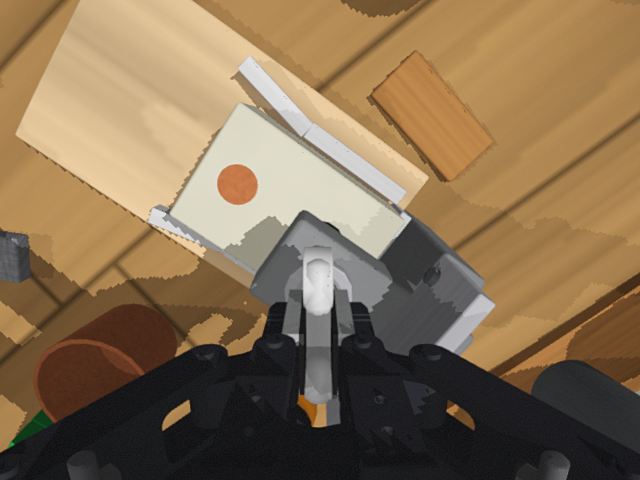

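Emit:
carry_out:
  commands:
    - [[0, 0, 0, 0, 0, 0, 0], [0, 0, 0, 0, 0, 0, 12], [0, 0, 0, 0, 0, 0, 16], [0, 0, 0, 0, 0, 0, 20], [0, 0, 0, 0, 0, 0, 24]]

```text
t: 21.25
tcp_pos: [0.6423, 0.0209, 0.1611]
tool_rot: [0.231, 0.668, -0.231, 0.668]
force: [-1.1, 0.3, -0.8]
finger_gap: 0.277
```

Emit:
carry_out:
  commands:
    - [[0, 0, 0, 0, 0, 0, 24], [-0.2, 0, 0, 0, 0, 0, 24], [-0.6, 0, 0, 0, 0, 0, 24], [-1.1, 0, 0, 0, 0, 0, 24], [-1.7, 0, 0, 0, 0, 0, 24]]

```text
t: 21.75
tcp_pos: [0.6421, 0.0211, 0.2051]
tool_rot: [0.231, 0.668, -0.231, 0.668]
force: [0.2, 0.0, -0.6]
finger_gap: 0.283
```

Emit:
carry_out:
  commands:
    - [[-0.8, 0, 0, 0, 0, 0, 24], [-1.8, 0, 0, 0, 0, 0, 24], [-2.8, 0, 0, 0, 0, 0, 24], [-3.2, 0, 0, 0, 0, 0, 24], [-3.2, 0, 0, 0, 0, 0, 24]]

```text
t: 22.25
tcp_pos: [0.6431, 0.021, 0.2866]
tool_rot: [0.232, 0.666, -0.231, 0.67]
force: [0.7, -0.3, -0.2]
finger_gap: 0.281
```

```bash
python3 st.py; python3 - <<'E'
from station import manip
import cv2
s=manip.snapshot("wrist");cv2.imwrite("pics/w13.png",s["image"][:,:,::-1])
s=manip.snapshot("side");cv2.imwrite("pics/s13.png",cv2.resize(s["image"][190:340,240:440,::-1],None,fx=4,fy=4,interpolation=cv2.INTER_CUBIC))
E
```

```text
t 22.25 tcp [0.6431 0.021  0.2866] inframe [np.float64(0.001), np.float64(-0.0005)] yyaw 0.904 xdir [ 0.005 -0.001 -1.   ] F [ 0.72 -0.3  -0.22] T [0.015 0.017 0.01 ] gap 0.281 q [-0.141  0.498  1.323 -0.     1.315 -1.045]
```

View pics/w13.png

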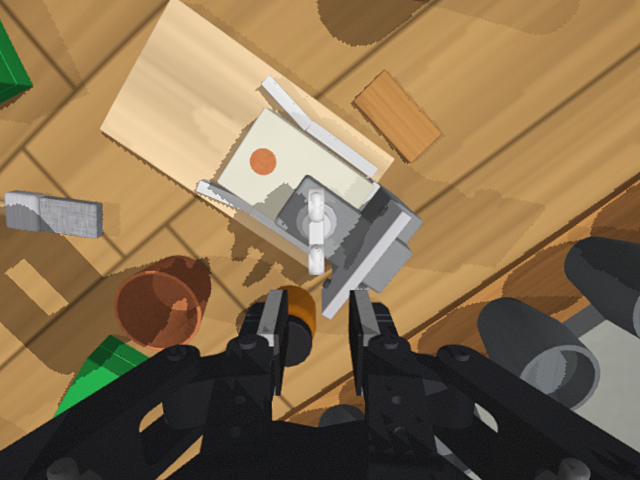

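View pics/s13.png

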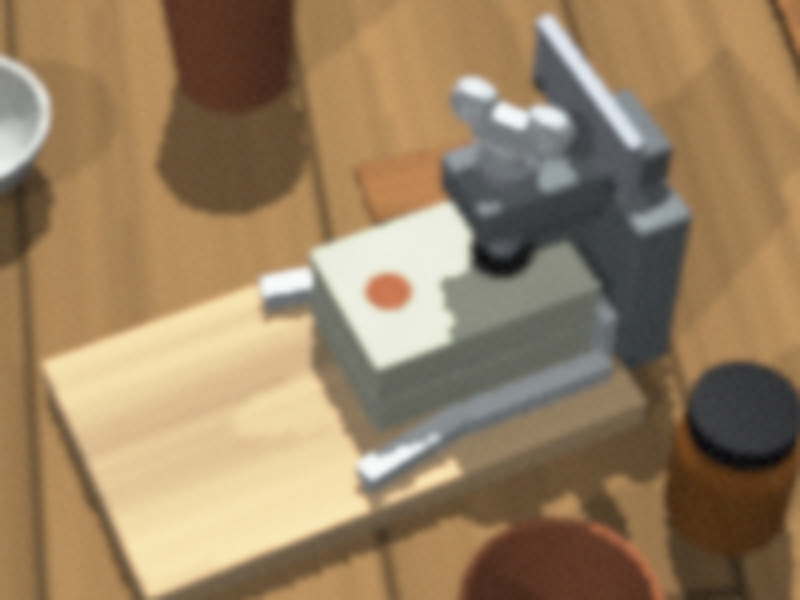

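The wings are still upright in the wrist view (column 316, rows 190–272), so the knob stayed where I left it. In the side view the mould's far corner is at about (601,291), where home predicts (602,293), and the foot is on its top. I'll let the arm settle, then hand in.

Emit:
carry_out:
  commands:
    - [[0, 0, 0, 0, 0, 0, 24], [0, 0, 0, 0, 0, 0, 24], [0, 0, 0, 0, 0, 0, 24], [0, 0, 0, 0, 0, 0, 24], [0, 0, 0, 0, 0, 0, 24]]

```text
t: 22.85
tcp_pos: [0.6419, 0.0211, 0.2835]
tool_rot: [0.231, 0.668, -0.231, 0.668]
force: [-0.7, 0.0, -0.8]
finger_gap: 0.282
```

```bash
python3 st1.py; python3 -c "
from station import manip
print(manip.sign_off())"
```

```text
t 22.85 knob~1.553 Tz -0.039 tau6 -0.000 [ 0.02 -0.03 -0.04] [-0.7  0.  -0.8] qd6 0.001
the job is handed in; nothing more can be done
None
```

The mould is home against the back stop, the foot is tightened on it to about 14 N, and the job was handed in at about 23 s. No verdict was reported.

- **Pushing:** I pushed with two spread fingertips until the mould stopped. Sliding took about 4–7 N, and I last pressed it against the stop with roughly 13–14 N. Its corners then matched the predicted home position to about 1–2 pixels in both cameras.
- **Tightening:** I turned the knob to about 1.55 rad. The last joint's torque showed the foot bearing from about 1.29 rad. It ended 0.11 N m above running free, which is about 14 N, and the slope was about 53 N per rad as described.
- **Let go:** I opened the fingers to 24 mm and lifted straight up. The wings had not turned back, the mould was still home, and the force on the tool was near zero. I saw no sign of touching the guard or moving a bystander.

**Checks that disagreed:**
- **Wrist moment sensor:** it was noisy and dropped when the arm stood still. I backed the knob off once and re-approached, then relied on the joint torque taken at constant speed.
- **Side camera:** its estimate of the foot gap was 1–2 mm off the torque result, and a side-camera fit during the push had 2–3 pixel residuals, so I relied on neither.

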